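# Put a battery pack on charge: load the cabinet's tray and click its door shut

### The job

Lay the long narrow battery pack flat in the pocket of the charging cabinet's pulled-out tray, slide the tray fully home, then push the cabinet's hinged door shut, without slamming it, until it clicks onto its catch and stays fully closed. Leave the other packs and the loose things around where they are.

Things in the scene. Friction and masses are not known exactly. Their poses are not given: they have to be found in the camera images.
- pack_long: The battery pack to load: a dark rigid brick 120 (own x) x 46 (own y) x 50 mm (z), about 0.3 to 0.55 kg, lying loose on the table; a brass contact tab on one end, a blank paper patch on top. Origin: centre of its underside. It is the longest and narrowest of the three packs. Either end may lead in the tray.
- cab: The charging cabinet: low grey steel box 250 deep (own +x, away from its front) x 250 wide (y) x 122 mm high, fixed, placed differently each run. Origin: foot of the front face, mid-width. Front opening 190 mm wide, 30 to 116 mm above the table; the roof's edge is set back 20 mm, so fingers pointing down can push the tray home. A handle 190 mm behind the front rises 30 mm off the roof.
- tray (a joint): The steel tray's travel in m: 0 fully home in the cabinet, growing as it is pulled out along the cabinet's own -x (0.17 fully out). It starts 0.15 to 0.17 out, stays where it is left, and slides with about 2 to 4 N.
- tray_pocket (a point): Centre of the floor of the tray's pocket, 42 mm above the table; axes as the cabinet's. The pocket is 150 mm long (x) and 62 mm wide (y) between two black side guides 12 mm high and 6 mm thick; the tray is 160 mm wide and has a rear stop 20 mm high.
- tray_front (a point): Middle of the outer face of the tray's upright front plate, 72 mm above the table. The plate is 160 mm wide, 6 mm thick and stands from 34 to 95 mm above the table; its outer face is 81 mm in front of the pocket's centre. With the tray home it stands 6 mm inside the cabinet's front plane. Push it here, along the cabinet's +x.
- door (a joint): Door angle in rad: 0 shut, growing as it opens; starts 1.5 to 1.9, stays where left (limit 2.0). Upright hinge on the cabinet's right front edge seen by the robot (own -y). Swings lightly; from 0.1 rad a sprung ball catch resists (8 to 12 N at 190 mm from the hinge) until about 0.04 rad, then draws it to 0; left short of that it springs ajar. Slamming: over 2.5 rad/s nearing the catch.
- door_hinge (a point): Point on the door's upright hinge axis, 75 mm above the table, level with mid-height of the door; at the cabinet's front plane, 125 mm to the -y side of its middle. Its axes turn with the door: own y runs from the hinge along the door to its free edge, own -x is the outward normal of the outer face.
- door_push (a point): Point on the door's flat outer face, 190 mm from the hinge and 60 mm short of the free edge, 75 mm above the table; axes as door_hinge. The door is 250 mm wide, 12 mm thick, from 32 to 118 mm above the table; its inner face passes through the hinge axis, the outer face is 12 mm from it. A black pull strip 12 mm wide and 10 mm proud runs along the free edge.
- pack_square: Bystander: short thick dark pack 76 x 70 x 45 mm. Origin: centre of its underside.
- pack_flat: Bystander: flat wide dark pack 105 x 74 x 26 mm. Origin: centre of its underside.
- tape: Bystander: white ring-shaped roll, 72 mm across, 20 mm high, lying flat. Origin: centre of its underside.
- meter: Bystander: dark hand meter 130 x 70 x 39 mm, lying flat. Origin: centre of its underside.
- spanner: Bystander: steel spanner lying flat, about 180 mm long. Origin: under its middle.
- tin: Bystander: round pale metal tin 56 mm across, 40 mm high, standing. Origin: centre of its underside.
Not all that is in view belongs to the job. Leave any brown look-alike of the pack_long alone.

How it is judged:
By the outcome, as a careful person would: the job done as asked, in the order asked, and still so for the second after the job is handed in, with the robot touching nothing.
It also fails if it takes over 72 s, if anything falls off the work surface, if the arm or the gripper's body presses on something with over 40 N, if the wrist force passes 120 N, or if a joint passes its speed limit or range.

### The arm

A 6-joint arm with a two-finger parallel gripper is mounted at the origin on the work surface. World frame = base frame: x ahead of the robot, y to its left, z up, the work surface at z = 0. Lengths are in mm, angles in rad, forces in N, time in s.
With the tool pointing down it reaches from about 350 to 975 mm from the base axis. Payload 7.1 kg.
Tool frame: the origin (TCP) lies at the very end of the fingers, on their centre line; the grasp point (between the pads) lies 19 mm behind it; z points along the fingers, y is the direction in which the jaws open and shut (so a half turn about z gives the same grasp; the last joint's range is limited). The gripper opens to 88 mm and grips with 3 to 60 N. Pads are 20 mm wide; open, the fingers measure 115 mm over their backs; the gripper's body (75 mm by 178 mm) begins 61 mm behind the grasp point.
Start: joints at [1.192, 0.423, 1.63, -0, 1.089, -0.019], TCP at [220.022, 584.974, 222.675] pointing down, gripper open.
Joint ranges: [-3, 3], [-0.9, 2.11], [0.09, 2.58], [-1.31, 4.45], [0.11, 2.69], [-2.54, 2.54]. Speed limits (rad/s): [2.39, 2.39, 3.01, 3.14, 3.14, 3.14].

### API

Orientations are given as a rotation vector (axis times angle).
In Python, from workcell import readout, imaging, close_job gives the robot as it stands.
- The arm moves only by the tool carry_out, never from a script. Its argument "rows" is a list of rows, each a list of 3 entries, a list of its own where there are three numbers: the shift along the tool's x, y, z in m, then the turn, a rotation vector about the tool's x, y, z in rad, then the closure, from 0 (fully open) to 1 (shut). In form: [[[dx, dy, dz], [wx, wy, wz], hand], ...]. A call has 1 to 12 rows; each row shifts and turns the commanded pose from where the row before left it, along the tool's axes as they then stand; what a row does not reach is not made up. A row lasts 1/12 s, in which the tool goes at most 41.7 mm and 7.16 degrees, less where a joint would pass 70% of its speed; a pose out of reach is approached as far as the arm can. A call with a gripper value outside its range is refused whole. The fingers move at their own pace and stop on an object; the grip force is fixed at half the most. Time passes only in rows, so rows that do not move let the fingers close. It gives the time, the measured TCP pose, the force and the opening at its end, in the units of the state.
- readout.get_obs(): the state, without advancing time (a new reading comes with each control period).
- imaging.get_image(name): name is "scene" or "top" or "wrist"; returns the picture (400x640x3 uint8, red, green, blue); there is no depth.
- imaging.camera_params(name): a dict with "fx", "fy", "cx", "cy" (pixels), "rvec" (rotation vector, rad) and "tvec" (3), from world to camera coordinates, as OpenCV has them; the wrist camera has in their place "T_tool_cam" (4x4, takes a point from camera to tool coordinates, whose origin is the TCP and whose axes are the flange's). Camera axes: x right, y down, z forward; pixel columns grow to the right and rows downward; lengths in mm; the calibration is good to about 2 mm. A picture is of the moment at which its call begins: read the wrist's pose just before it. camera_params takes no time and is no camera call.
- close_job(): hands the job in, once; it reports no verdict.
The state is a dict: "t": time; "qpos": joint angles; "qvel": joint speeds; "joint_torque": joint torques, N m; "ee_pos": TCP position; "orientation": TCP orientation; "ft_force": force on the tool from outside, world axes, zero at the start; "moment": the same for the moment, N m; "width": finger opening in mm.
Only numpy, scipy, OpenCV 4.12 (cv2) and the standard library are available. Lean on these libraries where they do the work, as an engineer would, in place of code of your own. Each camera call takes 0.05 s, during which the arm holds its last target.

## Working session

There is one attempt and no reset: what is moved stays moved. The work goes in short steps, Python scripts to look and compute and a tool call to move; the robot and the scene stay as the last step left them, time stands still between calls to the robot, and variables do not carry over. Pictures are saved under pics/ and viewed, and the job is handed in when it is done.

Besides the shell and the picture viewer there is one more tool, called after ">>>" as a command line: name --argument value ..., lists and objects as JSON in quotes. carry_out: Moves the arm, as the interface text tells. Its arguments: {"type":"object","properties":{"rows":{"type":"array","items":{"type":"array"}}},"required":["rows"]}

```bash
ls; mkdir -p pics; python3 - <<'E'
from workcell import readout, imaging
import cv2
print(readout.get_obs())
for n in ["scene","top","wrist"]:
    im=imaging.get_image(n); cv2.imwrite(f"pics/{n}0.png",im[:,:,::-1])
    print(n,imaging.camera_params(n))
E
```

```text
pics
{'t': 0.0, 'qpos': array([ 1.19204510e+00,  4.23819859e-01,  1.63068793e+00,  3.07416475e-05,
        1.08861630e+00, -1.89833117e-02]), 'qvel': array([-0.00091184,  0.00073755,  0.00025683, -0.00191988, -0.00101414,
       -0.00022145]), 'joint_torque': array([-1.89569248e-03, -5.44590175e+01, -2.73678982e+01,  6.42907410e-02,
        2.23574118e-02, -7.05519483e-05]), 'ee_pos': array([219.78630316, 584.48064141, 221.91562176]), 'orientation': array([-5.62042313e-01, -3.09057256e+00,  2.34946918e-03]), 'ft_force': array([ 0.68358274, -0.63299008, -0.10415203]), 'moment': array([-0.01637475, -0.0014654 , -0.00422082]), 'width': 87.86145316780535}
scene {'fx': 492.58222464966514, 'fy': 492.58222464966514, 'cx': 315.9155941039874, 'cy': 196.51058579778928, 'rvec': array([ 2.21083364,  1.25345828, -0.42276613]), 'tvec': array([-236.82753408, -355.06241525, 1904.77296532])}
top {'fx': 385.1071362377869, 'fy': 385.1071362377869, 'cx': 323.32365276898463, 'cy': 197.17168119191746, 'rvec': array([ 2.16935142, -2.17885869,  0.14581719]), 'tvec': array([ -65.2288354 ,  548.81345473, 1093.87292373])}
wrist {'fx': 315.3182723158507, 'fy': 315.3182723158507, 'cx': 324.5386780861769, 'cy': 201.3833541879378, 'T_tool_cam': array([[-1.55526322e-03, -9.55660218e-01, -2.94467536e-01,
         8.02503972e+01],
       [ 9.99997597e-01, -1.03124563e-03, -1.93481111e-03,
         4.33567857e-01],
       [ 1.54535364e-03, -2.94469837e-01,  9.55659525e-01,
        -1.62514703e+02],
       [ 0.00000000e+00,  0.00000000e+00,  0.00000000e+00,
         1.00000000e+00]])}
```

View pics/scene0.png

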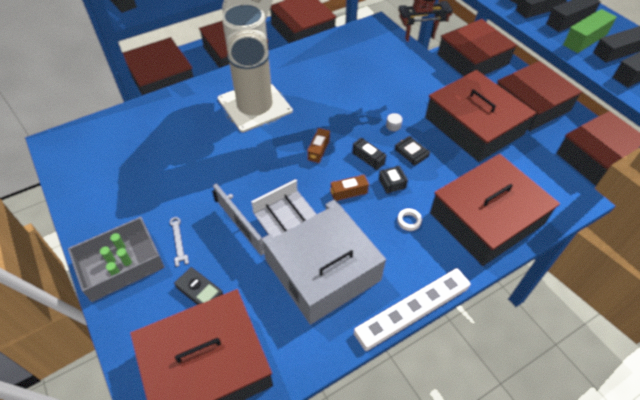

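View pics/top0.png

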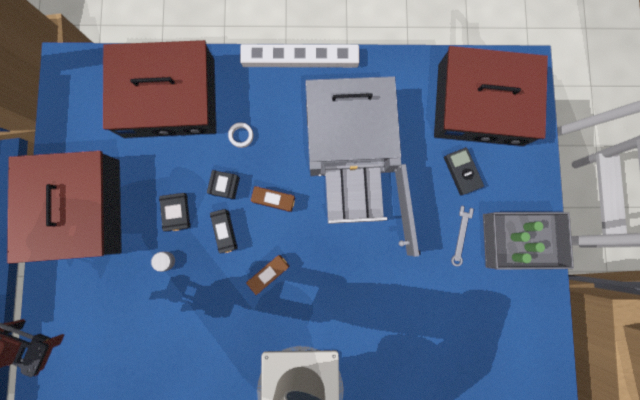

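View pics/wrist0.png

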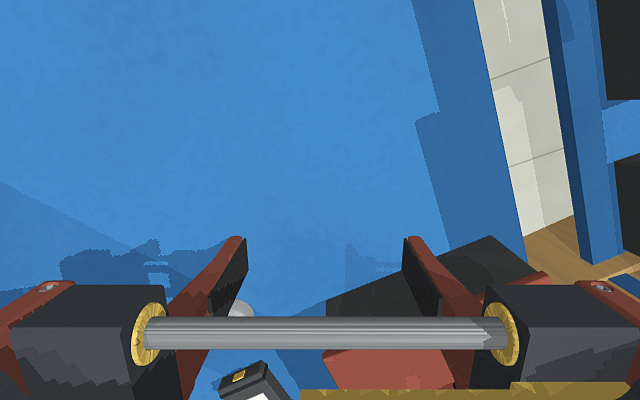

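```bash
cat > h.py <<'E'
import numpy as np, cv2
from scipy.spatial.transform import Rotation as R
from workcell import readout, imaging
def cam(name,obs=None):
    p=imaging.camera_params(name)
    K=np.array([[p['fx'],0,p['cx']],[0,p['fy'],p['cy']],[0,0,1]])
    if name=='wrist':
        T=np.eye(4);T[:3,:3]=R.from_rotvec(obs['orientation']).as_matrix();T[:3,3]=obs['ee_pos']
        W=T@p['T_tool_cam']; Wi=np.linalg.inv(W); return K,Wi[:3,:3],Wi[:3,3]
    return K,R.from_rotvec(p['rvec']).as_matrix(),p['tvec']
def ray(c,px,z):
    K,Rm,t=c; px=np.atleast_2d(px).astype(float)
    d=(np.linalg.inv(K)@np.c_[px,np.ones(len(px))].T).T@Rm
    o=-Rm.T@t
    s=(z-o[2])/d[:,2]
    return o+s[:,None]*d
def proj(c,P):
    K,Rm,t=c; q=(np.atleast_2d(P)@Rm.T+t)@K.T
    return q[:,:2]/q[:,2:]
def snap(name,fn):
    o=readout.get_obs(); im=imaging.get_image(name)[:,:,::-1].copy()
    cv2.imwrite(f"pics/{fn}.png",im); return im,cam(name,o)
E
python3 - <<'E'
import cv2
im=cv2.imread('pics/top0.png')
cv2.imwrite('pics/t1.png',cv2.resize(im[140:300,140:300],None,fx=3.7,fy=3.7,interpolation=cv2.INTER_CUBIC))
cv2.imwrite('pics/t2.png',cv2.resize(im[60:270,290:440],None,fx=2.8,fy=2.8,interpolation=cv2.INTER_CUBIC))
E
```

```text
(no output)
```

View pics/t1.png

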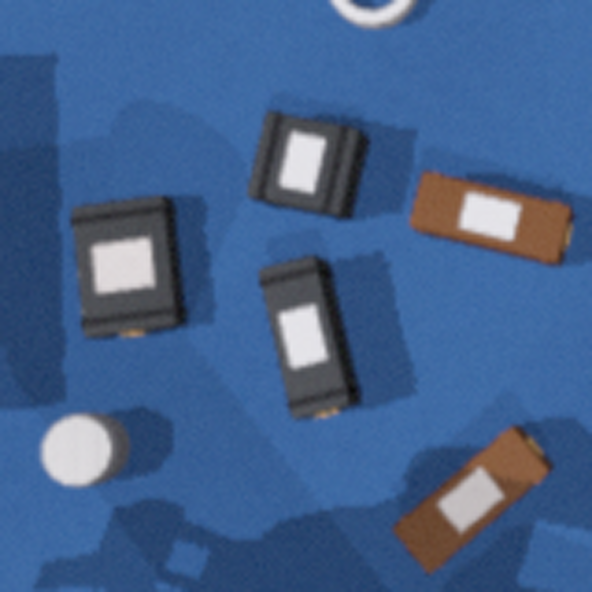

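View pics/t2.png

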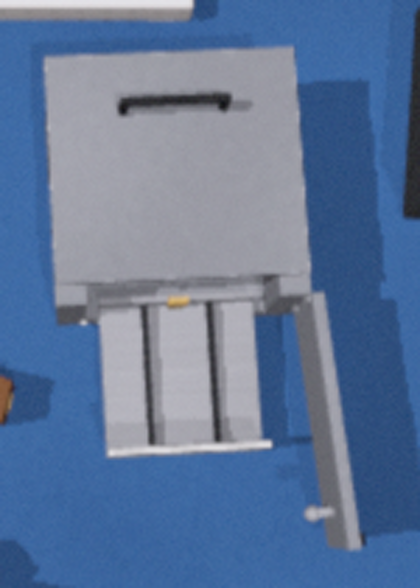

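```bash
python3 - <<'E'
from h import *
c=cam('top')
p=np.array([[262,275],[320,258],[353,402],[292,418]])/3.7+140-0.4
P=ray(c,p,50);print(P.round(1)); print('ctr',P.mean(0)); e=P[3]+P[2]-P[0]-P[1]; print(np.degrees(np.arctan2(e[1],e[0])), np.linalg.norm(e)/2, np.linalg.norm(P[1]-P[0]))
q=np.array([[44,57],[293,47],[308,282],[57,285]])/2.8+[290,60]-0.4
Q=ray(c,q,122);print(Q.round(1)); 
for a,b in ((3,0),(2,1)):
    d=Q[b]-Q[a];print(np.linalg.norm(d),np.degrees(np.arctan2(d[1],d[0])))
for a,b in ((0,1),(3,2)):
    d=Q[b]-Q[a];print(np.linalg.norm(d),np.degrees(np.arctan2(d[1],d[0])))
t=np.array([[108,456],[271,444]])/2.8+[290,60]-.4
T=ray(c,t,95);print('trayfront',T.round(1))
d=np.array([[300,295],[322,292],[361,546],[336,549]])/2.8+[290,60]-.4
D=ray(c,d,118);print('door top',D.round(1))
o=readout.get_obs(); print(R.from_rotvec(o['orientation']).as_matrix().round(3))
E
```

```text
[[499.5 254.   50. ]
 [512.5 210.   50. ]
 [402.4 182.5  50. ]
 [390.6 228.4  50. ]]
ctr [451.26435041 218.70453855  50.        ]
-166.3799984480598 112.65689971862659 45.872212063768885
[[ 866.1  -17.4  122. ]
 [ 877.5 -265.8  122. ]
 [ 638.8 -274.2  122. ]
 [ 636.1  -29.9  122. ]]
230.36551455068815 3.109129787876856
238.81433787735986 2.016586904007784
248.65814486110062 -87.3839734207226
244.3230727692347 -89.36462242604885
trayfront [[ 471.7  -79.1   95. ]
 [ 482.7 -239.3   95. ]]
door top [[ 626.8 -266.9  118. ]
 [ 629.7 -288.6  118. ]
 [ 384.  -318.7  118. ]
 [ 381.3 -294.7  118. ]]
[[-0.936  0.352 -0.   ]
 [ 0.352  0.936 -0.001]
 [ 0.    -0.001 -1.   ]]
```

Candidates in the top view: dark long narrow pack (222,231); dark square pack (223,184); dark flat pack (174,212); brown look-alikes (273,199) and (268,274). The choice is (222,231), dark and longest/narrowest, with a brass tab at its lower end. The crop confirms it. Now I'll move to a closer view.

>>> carry_out --rows '[[[-0.0336,-0.0185,0.006],[0,0,0],0],[[-0.0336,-0.0185,0.006],[0,0,0],0],[[-0.0336,-0.0185,0.006],[0,0,0],0],[[-0.0336,-0.0185,0.006],[0,0,0],0],[[-0.0336,-0.0185,0.006],[0,0,0],0],[[-0.0336,-0.0185,0.006],[0,0,0],0],[[-0.0336,-0.0185,0.006],[0,0,0],0],[[-0.0336,-0.0185,0.006],[0,0,0],0],[[-0.0336,-0.0185,0.006],[0,0,0],0],[[-0.0336,-0.0185,0.006],[0,0,0],0],[[-0.0336,-0.0185,0.006],[0,0,0],0],[[-0.0336,-0.0185,0.006],[0,0,0],0]]'

```text
t: 1.15
ee_pos: [520.1, 233.5, 150.3]
orientation: [-0.562, -3.091, 0.0]
ft_force: [0.2, 0.8, -0.3]
width: 88.2
```

>>> carry_out --rows '[[[0,0,0],[0,0,-0.1],0],[[0,0,0],[0,0,-0.1],0],[[0,0,0],[0,0,-0.1],0],[[0,0,0],[0,0,-0.1],0],[[0,0,0],[0,0,-0.1],0],[[0,0,0],[0,0,-0.1],0],[[0,0,0],[0,0,0],0],[[0,0,0],[0,0,0],0]]'

```text
t: 1.82
ee_pos: [519.1, 235.2, 150.5]
orientation: [0.372, -3.119, 0.0]
ft_force: [0.3, -0.2, -0.7]
width: 88.3
```

```bash
python3 - <<'E'
from h import *
o=readout.get_obs(); print(o['t'],o['ee_pos'],R.from_rotvec(o['orientation']).as_matrix().round(3),o['ft_force'])
snap('wrist','w1')
E
```

```text
1.8167 [519.11187664 235.19041591 150.52334817] [[-0.972 -0.235 -0.   ]
 [-0.235  0.972 -0.   ]
 [ 0.    -0.    -1.   ]] [ 0.26363425 -0.22153265 -0.68579298]
```

View pics/w1.png

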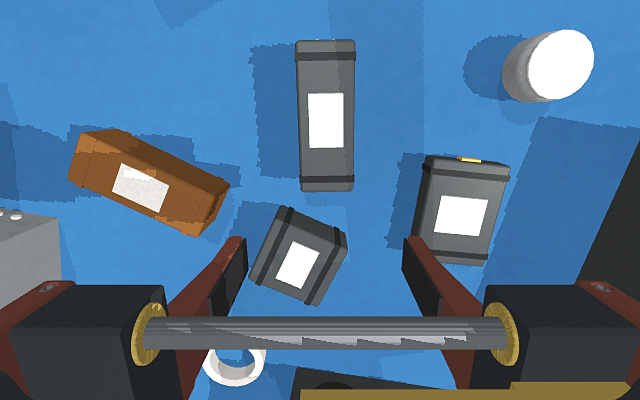

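The pack stands upright in view at (326,115), dark grey with the tab at its top end. The brown look-alike is at (148,182), the square pack at (298,254) and the flat pack at (462,208).

```bash
python3 - <<'E'
import cv2
im=cv2.imread('pics/w1.png')
cv2.imwrite('pics/w1c.png',cv2.resize(im[25:205,270:380],None,fx=3.3,fy=3.3,interpolation=cv2.INTER_CUBIC))
E
```

```text
(no output)
```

View pics/w1c.png

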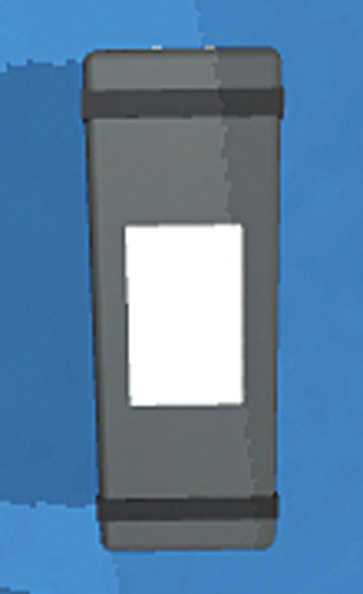

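```bash
cat >> h.py <<'E'
def fit(c,p,z):
    P=ray(c,p,z); return P
def toolvec(o,d):
    return R.from_rotvec(o['orientation']).as_matrix().T@np.asarray(d)
E
python3 - <<'E'
from h import *
o=readout.get_obs(); c=cam('wrist',o)
p=np.array([[88,48],[279,48],[274,548],[104,548]])/3.3+[270,25]-.35
P=ray(c,p,50);print(P.round(1)); C=P.mean(0);e=P[0]+P[1]-P[2]-P[3]
print('ctr',C,np.degrees(np.arctan2(e[1],e[0])),np.linalg.norm(e)/2,np.linalg.norm(P[1]-P[0]),np.linalg.norm(P[2]-P[3]))
print(toolvec(o,C-o['ee_pos']))
for a,b in((3,0),(2,1)):
  d=P[b]-P[a];print(np.degrees(np.arctan2(d[1],d[0])))
E
```

```text
[[400.5 184.2  50. ]
 [390.3 226.7  50. ]
 [504.8 256.1  50. ]
 [515.2 212.9  50. ]]
ctr [452.73212069 219.97328625  50.        ] -165.77306289195252 118.24503212004961 43.629352210830945 44.49503663489545
[ 68.11033244   0.81492112 100.57221749]
-165.98287642337618
-165.56319842201975
```

>>> carry_out --rows '[[[0.034,0.0005,0],[0,0,-0.01],0],[[0.034,0.0005,0],[0,0,0],0],[[0,0,0.035],[0,0,0],0],[[0,0,0.035],[0,0,0],0],[[0,0,0.035],[0,0,0],0],[[0,0,0.0275],[0,0,0],0],[[0,0,0],[0,0,0],0],[[0,0,0],[0,0,0],0],[[0,0,0],[0,0,0],1],[[0,0,0],[0,0,0],1],[[0,0,0],[0,0,0],1],[[0,0,0],[0,0,0],1]]'

```text
t: 2.87
ee_pos: [454.0, 220.1, 19.6]
orientation: [-0.391, 3.114, 0.001]
ft_force: [-0.3, 0.1, -0.5]
width: 64.6
```

>>> carry_out --rows '[[[0,0,0],[0,0,0],1],[[0,0,0],[0,0,0],1],[[0,0,0],[0,0,0],1],[[0,0,0],[0,0,0],1]]'

```text
t: 3.2
ee_pos: [453.2, 219.9, 18.6]
orientation: [-0.392, 3.117, 0.0]
ft_force: [-0.9, 0.2, 7.1]
width: 46.0
```

>>> carry_out --rows '[[[0,0,-0.012],[0,0,0],1],[[0,0,-0.025],[0,0,0],1],[[0,0,-0.035],[0,0,0],1],[[0,0,-0.035],[0,0,0.064],1],[[0,0,-0.035],[0,0,0.064],1],[[0,0,-0.035],[0,0,0.064],1],[[0,0,-0.035],[0,0,0],1],[[0,0,-0.029],[0,0,0],1]]'

```text
t: 3.87
ee_pos: [452.5, 219.4, 261.9]
orientation: [-0.091, 3.14, 0.0]
ft_force: [0.3, -0.1, -4.5]
width: 45.7
```

>>> carry_out --rows '[[[-0.0065,-0.0195,0],[0,0,0],1],[[-0.0115,-0.0345,0],[0,0,0],1],[[-0.0115,-0.0345,0],[0,0,0],1],[[-0.0115,-0.0345,0],[0,0,0],1],[[-0.0115,-0.0345,0],[0,0,0],1],[[-0.0115,-0.0345,0],[0,0,0],1],[[-0.0115,-0.0345,0],[0,0,0],1],[[-0.0115,-0.0345,0],[0,0,0],1],[[-0.0115,-0.0345,0],[0,0,0],1],[[-0.0115,-0.0345,0],[0,0,0],1],[[-0.0115,-0.0345,0],[0,0,0],1],[[-0.0045,-0.0135,0],[0,0,0],1]]'

```text
t: 4.87
ee_pos: [601.3, -154.3, 259.1]
orientation: [0.088, -3.14, 0.002]
ft_force: [0.2, -0.6, -3.0]
width: 45.8
```

>>> carry_out --rows '[[[0,0,0],[0,0,0],1],[[0,0,0],[0,0,0],1],[[0,0,0],[0,0,0],1]]'

```text
t: 5.12
ee_pos: [599.8, -149.2, 258.8]
orientation: [0.092, -3.139, -0.002]
ft_force: [-0.4, 0.1, -4.6]
width: 45.9
```

```bash
python3 - <<'E'
from h import *
o=readout.get_obs(); print(o['t'],o['ee_pos'],R.from_rotvec(o['orientation']).as_matrix().round(4),o['ft_force'],o['width'])
np.save('o2.npy',np.r_[o['ee_pos'],o['orientation']])
snap('wrist','w2'); snap('top','top2')
E
```

```text
5.1167 [ 599.77686097 -149.19846946  258.78513397] [[-0.9983 -0.0584 -0.0018]
 [-0.0584  0.9983  0.001 ]
 [ 0.0017  0.0011 -1.    ]] [-0.35165221  0.09312225 -4.61176202] 45.89889458563576
```

View pics/w2.png

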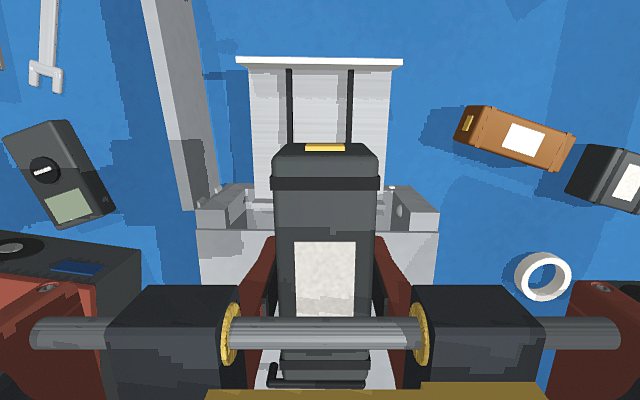

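View pics/top2.png

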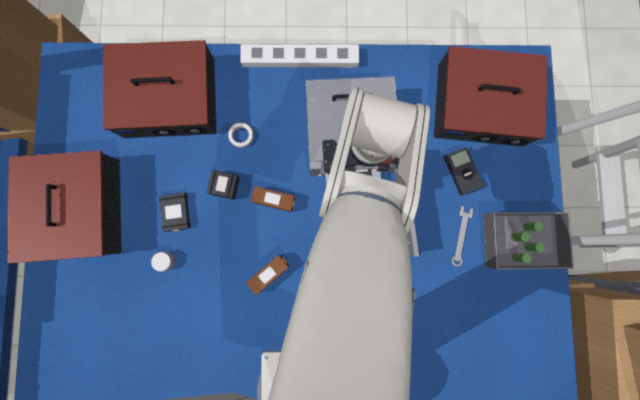

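The tray front plate's top edge runs (236,58)–(402,62). The dark guides are near columns 290 and 350, and the held pack is at (323,270).

```bash
python3 - <<'E'
import cv2
im=cv2.imread('pics/w2.png')
cv2.imwrite('pics/w2c.png',cv2.resize(im[40:240,185:450],None,fx=3,fy=3,interpolation=cv2.INTER_CUBIC))
E
```

```text
(no output)
```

View pics/w2c.png

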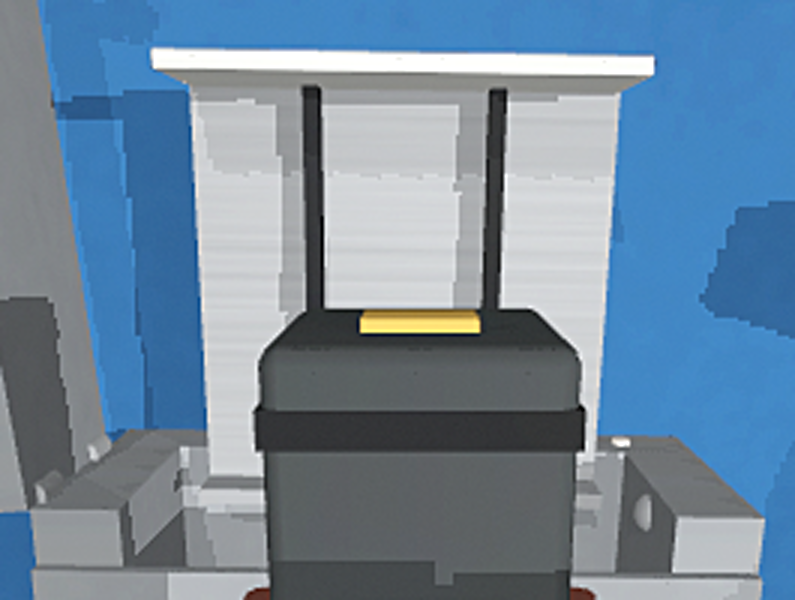

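```bash
python3 - <<'E'
from h import *
s=np.load('o2.npy'); o=dict(ee_pos=s[:3],orientation=s[3:]); c=cam('wrist',o)
f=lambda p:np.array(p)/3+[185,40]-.33
F=ray(c,f([[151,48.5],[655,57],[153,69],[654,76]]),95);print('plate',F.round(1))
for a,b in((0,1),(2,3)):
  d=F[a]-F[b];print(np.linalg.norm(d),'yaw',np.degrees(np.arctan2(d[1],d[0]))-90) 
G=ray(c,f([[303,90],[307,300],[507,90],[500,300]]),54)
H=ray(c,f([[322,90],[323,300],[489,90],[484,300]]),42)
for n,X in(('out54',G),('in42',H)):
  print(n,X.round(1))
  for a,b in((0,1),(2,3)):
    d=X[b]-X[a];print('  yaw',np.degrees(np.arctan2(d[1],d[0])))
  print('  sep',np.linalg.norm(X[0]-X[2]))
# tray edges z~42 bottom? front cabinet corners: top of frame front at z 122?
E
```

```text
plate [[ 480.3 -241.5   95. ]
 [ 473.7  -82.    95. ]
 [ 486.3 -241.    95. ]
 [ 479.3  -81.6   95. ]]
159.58745529858774 yaw -177.63262567313245
159.52663342054922 yaw -177.48383351958586
out54 [[ 486.  -198.2   54. ]
 [ 560.5 -195.1   54. ]
 [ 481.8 -124.8   54. ]
 [ 556.3 -121.2   54. ]]
  yaw 2.373976007146396
  yaw 2.7471864885156805
  sep 73.48018012575072
in42 [[ 484.4 -192.6   42. ]
 [ 561.5 -190.1   42. ]
 [ 480.9 -130.6   42. ]
 [ 557.9 -126.5   42. ]]
  yaw 1.8276784879463626
  yaw 3.0171101101471773
  sep 62.117357305710925
```

>>> carry_out --rows '[[[0.0212,-0.0033,0],[0,0,0.008],1],[[0.0212,-0.0033,0],[0,0,0.008],1],[[0,0,0.02],[0,0,0],1],[[0,0,0.035],[0,0,0],1],[[0,0,0.035],[0,0,0],1],[[0,0,0.035],[0,0,0],1],[[0,0,0.025],[0,0,0],1],[[0,0,0.015],[0,0,0],1],[[0,0,0],[0,0,0],1],[[0,0,0],[0,0,0],1]]'

```text
t: 6.05
ee_pos: [558.5, -158.2, 94.0]
orientation: [0.068, -3.139, -0.001]
ft_force: [1.4, -0.0, -3.1]
width: 45.6
```

```bash
python3 - <<'E'
from h import *
o=readout.get_obs(); print(o['t'],o['ee_pos'],R.from_rotvec(o['orientation']).as_matrix().round(4),o['ft_force'],o['width'])
d=np.array([557.9,-158.3,62])-o['ee_pos']; print(toolvec(o,d))
snap('wrist','w3')
E
```

```text
6.05 [ 558.51225123 -158.19223897   94.01738158] [[-9.991e-01 -4.350e-02 -1.400e-03]
 [-4.350e-02  9.991e-01  5.000e-04]
 [ 1.400e-03  5.000e-04 -1.000e+00]] [ 1.35468397 -0.01420584 -3.10060147] 45.576337192754124
[ 0.57213154 -0.09821875 32.01815432]
```

View pics/w3.png

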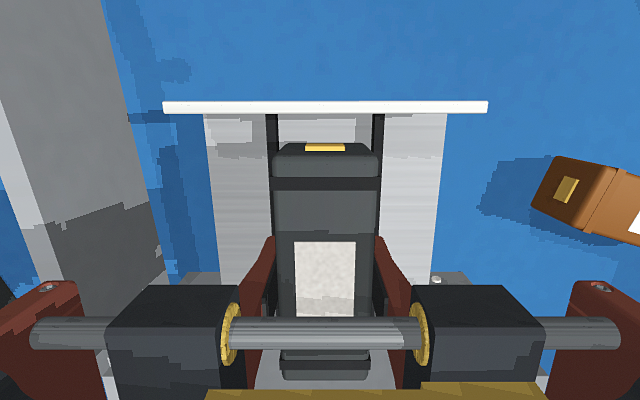

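The pack is centred between the guides (columns 272 and 378) and clear of the front plate (row 106). I'll lower it.

>>> carry_out --rows '[[[0.0006,0,0.014],[0,0,0],1],[[0,0,0.01],[0,0,0],1],[[0,0,0.005],[0,0,0],1],[[0,0,0.003],[0,0,0],1],[[0,0,0],[0,0,0],1],[[0,0,0],[0,0,0],1]]'

```text
t: 6.6
ee_pos: [558.5, -159.3, 62.5]
orientation: [-0.066, 3.141, -0.0]
ft_force: [-0.6, -0.5, -4.0]
width: 45.8
```

>>> carry_out --rows '[[[0,0,0.001],[0,0,0],1],[[0,0,0.0005],[0,0,0],1],[[0,0,0],[0,0,0],1],[[0,0,0],[0,0,0],1]]'

```text
t: 6.93
ee_pos: [558.3, -159.3, 60.8]
orientation: [-0.066, 3.141, -0.0]
ft_force: [-0.6, -0.4, -4.1]
width: 45.7
```

>>> carry_out --rows '[[[0,0,0.001],[0,0,0],1],[[0,0,0],[0,0,0],1],[[0,0,0],[0,0,0],1]]'

```text
t: 7.18
ee_pos: [558.9, -159.3, 60.6]
orientation: [-0.066, 3.139, -0.0]
ft_force: [-0.9, 1.7, 6.1]
width: 46.1
```

>>> carry_out --rows '[[[0,0,0],[0,0,0],0],[[0,0,0],[0,0,0],0],[[0,0,0],[0,0,0],0],[[0,0,0],[0,0,0],0],[[0,0,0],[0,0,0],0],[[0,0,-0.015],[0,0,0],0],[[0,0,-0.035],[0,0,0],0],[[0,0,-0.035],[0,0,0],0],[[0,0,-0.035],[0,0,0],0],[[0,0,-0.02],[0,0,0],0],[[0,0,0],[0,0,0],0],[[0,0,0],[0,0,0],0]]'

```text
t: 8.18
ee_pos: [558.8, -159.5, 200.7]
orientation: [-0.066, 3.138, -0.001]
ft_force: [-0.1, -0.2, -0.5]
width: 87.7
```

```bash
python3 - <<'E'
from h import *
o=readout.get_obs(); print(o['t'],o['ee_pos'],R.from_rotvec(o['orientation']).as_matrix().round(4),o['ft_force'],o['width'])
np.save('o4.npy',np.r_[o['ee_pos'],o['orientation']])
snap('wrist','w4')
E
```

```text
8.1833 [ 558.7858256  -159.45158397  200.66935124] [[-9.991e-01 -4.220e-02  2.500e-03]
 [-4.220e-02  9.991e-01 -8.000e-04]
 [-2.400e-03 -9.000e-04 -1.000e+00]] [-0.10557719 -0.17681083 -0.49686881] 87.71386639133897
```

View pics/w4.png

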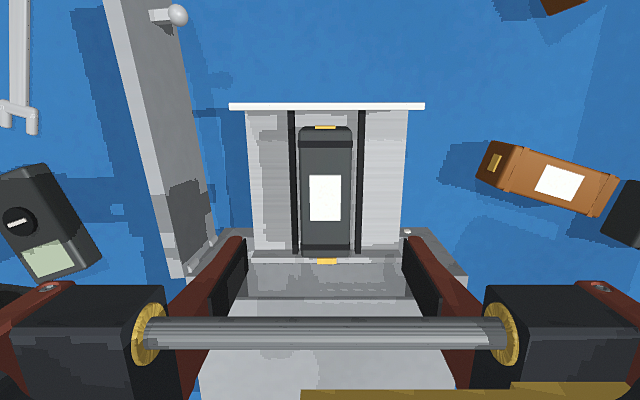

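The pack lies flat between the guides at (325,190), with the tray front at row 106. Next I'll go in front of the plate with the fingers closed.

>>> carry_out --rows '[[[0.0292,0,0],[0,0,0],1],[[0.0292,0.001,0],[0,0,0],1],[[0.0292,0,0],[0,0,0],1],[[0.0292,0,0],[0,0,0],1],[[0,0,0.02],[0,0,0],1],[[0,0,0.035],[0,0,0],1],[[0,0,0.035],[0,0,0],1],[[0,0,0.03],[0,0,0],1],[[0,0,0.02],[0,0,0],1],[[0,0,0],[0,0,0],1],[[0,0,0],[0,0,0],1]]'

```text
t: 9.15
ee_pos: [439.6, -162.4, 57.8]
orientation: [0.066, -3.136, -0.003]
ft_force: [-0.3, 0.2, 0.6]
width: 17.7
```

```bash
python3 - <<'E'
from h import *
o=readout.get_obs(); print(o['t'],o['ee_pos'],R.from_rotvec(o['orientation']).as_matrix().round(4),o['ft_force'],o['width'])
E
python3 - <<'E'
import cv2
im=cv2.imread('pics/w4.png')
cv2.imwrite('pics/w4c.png',cv2.resize(im[0:300,90:490],None,fx=2,fy=2,interpolation=cv2.INTER_CUBIC))
E
```

```text
9.15 [ 439.55688872 -162.43173189   57.80186144] [[-0.9991 -0.0422 -0.0052]
 [-0.0422  0.9991  0.002 ]
 [ 0.0051  0.0023 -1.    ]] [-0.33767401  0.20069271  0.56369764] 17.6807885085977
```

View pics/w4c.png

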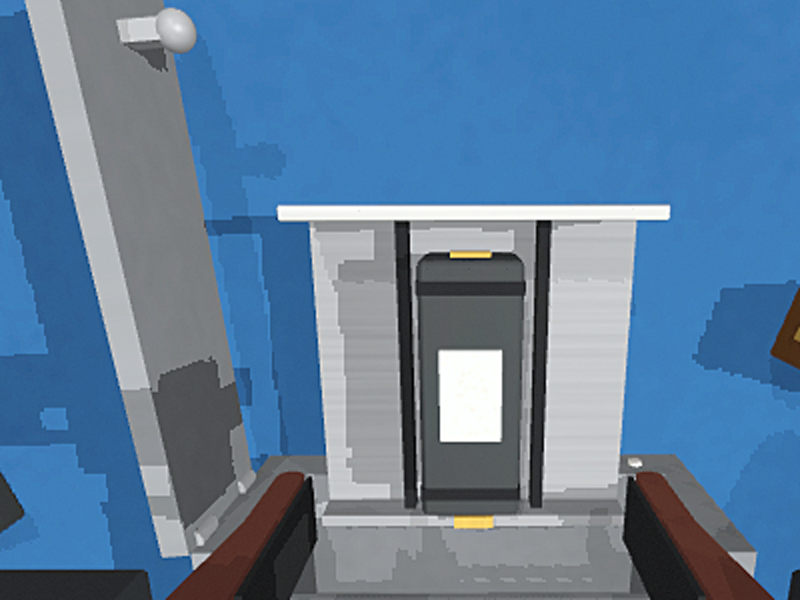

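```bash
python3 - <<'E'
from h import *
s=np.load('o4.npy'); o=dict(ee_pos=s[:3],orientation=s[3:]); c=cam('wrist',o)
f=lambda p:np.array(p)/2+[90,0]-.25
print(ray(c,f([[672,455]]),0)); print(ray(c,f([[757,552],[195,554]]),122))
# door: inner-top edge free...: outer top edge & inner top edge points
print('door top inner edge',ray(c,f([[82,0],[190,556]]),118).round(1)); print('door top outer',ray(c,f([[28,0],[163,556]]),118).round(1))
E
```

```text
[[619.05698163 -32.65762781   0.        ]]
[[ 614.92945624  -33.64550012  122.        ]
 [ 626.15966161 -276.08734156  122.        ]]
door top inner edge [[ 416.3 -297.6  118. ]
 [ 629.7 -280.3  118. ]]
door top outer [[ 417.  -316.   118. ]
 [ 630.2 -292.2  118. ]]
```

>>> carry_out --rows '[[[-0.01,0,0],[0,0,0],1],[[-0.01,0,0],[0,0,0],1],[[-0.004,0,0],[0,0,0],1],[[-0.004,0,0],[0,0,0],1],[[-0.004,0,0],[0,0,0],1],[[-0.006,0,0],[0,0,0],1],[[-0.008,0,0],[0,0,0],1],[[-0.01,0,0],[0,0,0],1],[[-0.012,0,0],[0,0,0],1],[[-0.012,0,0],[0,0,0],1],[[-0.012,0,0],[0,0,0],1],[[-0.012,0,0],[0,0,0],1]]'

```text
t: 10.15
ee_pos: [546.8, -158.6, 59.6]
orientation: [-0.066, 3.141, 0.0]
ft_force: [-3.2, -0.1, 1.0]
width: 1.0
```

>>> carry_out --rows '[[[-0.012,0,0],[0,0,0],1],[[-0.012,0,0],[0,0,0],1],[[-0.012,0,0],[0,0,0],1],[[-0.01,0,0],[0,0,0],1],[[-0.008,0,0],[0,0,0],1],[[-0.005,0,0],[0,0,0],1],[[-0.002,0,0],[0,0,0],1],[[0,0,0],[0,0,0],1]]'

```text
t: 10.82
ee_pos: [607.1, -156.3, 59.7]
orientation: [-0.066, 3.14, -0.001]
ft_force: [-0.1, -0.0, -0.3]
width: 0.5
```

```bash
python3 - <<'E'
from h import *
o=readout.get_obs(); print(o['t'],o['ee_pos'],R.from_rotvec(o['orientation']).as_matrix().round(4),o['ft_force'],o['width'])
snap('wrist','w5')
E
```

```text
10.8167 [ 607.11475391 -156.29898753   59.66599051] [[-9.991e-01 -4.230e-02  1.100e-03]
 [-4.230e-02  9.991e-01 -3.000e-04]
 [-1.000e-03 -3.000e-04 -1.000e+00]] [-0.08137598 -0.00385877 -0.26873881] 0.49088135034452396
```

View pics/w5.png

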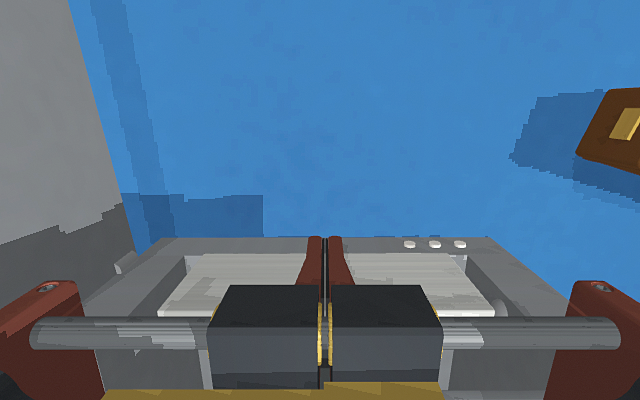

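The plate is near the cabinet front. I'll keep pushing slowly until it stops.

>>> carry_out --rows '[[[-0.004,0,0],[0,0,0],1],[[-0.004,0,0],[0,0,0],1],[[-0.003,0,0],[0,0,0],1],[[-0.001,0,0],[0,0,0],1]]'

```text
t: 11.2
ee_pos: [617.3, -155.8, 59.5]
orientation: [0.067, -3.138, -0.0]
ft_force: [-9.9, -1.0, 6.3]
width: 0.6
```

>>> carry_out --rows '[[[-0.002,0,0],[0,0,0],1],[[-0.002,0,0],[0,0,0],1]]'

```text
t: 11.37
ee_pos: [617.3, -155.6, 59.5]
orientation: [0.067, -3.13, -0.002]
ft_force: [-25.8, -3.9, 20.2]
width: 0.5
```

>>> carry_out --rows '[[[-0.002,0,0],[0,0,0],1],[[-0.001,0,0],[0,0,0],1]]'

```text
t: 11.53
ee_pos: [617.1, -155.6, 59.5]
orientation: [0.067, -3.124, -0.003]
ft_force: [-34.4, -5.0, 25.8]
width: 0.6
```

The force rose at x≈617, about 150 mm of travel, so the tray is on its stop. I'll back off and check.

>>> carry_out --rows '[[[0.015,0,0],[0,0,0],1],[[0.03,0,0],[0,0,0],1],[[0.035,0,0],[0,0,0],1],[[0.02,0,-0.02],[0,0,0],1],[[0,0,-0.035],[0,0,0],1],[[0,0,-0.035],[0,0,0],1],[[0,0,-0.03],[0,0,0],1],[[0,0,0],[0,0,0],1],[[0,0,0],[0,0,0],1]]'

```text
t: 12.28
ee_pos: [527.2, -160.2, 181.9]
orientation: [-0.066, 3.136, -0.003]
ft_force: [-0.6, -0.2, -0.9]
width: 0.2
```

```bash
python3 - <<'E'
from h import *
o=readout.get_obs(); print(o['t'],o['ee_pos'],o['qpos'],R.from_rotvec(o['orientation']).as_matrix().round(4),o['ft_force'],o['width'])
im,_=snap('wrist','w6'); im,_=snap('scene','s6')
cv2.imwrite('pics/s6c.png',cv2.resize(im[150:330,160:400],None,fx=3,fy=3,interpolation=cv2.INTER_CUBIC))
E
```

```text
12.2833 [ 527.24505448 -160.20745945  181.91523111] [-3.16625612e-01  3.65766760e-01  1.83041274e+00  8.05016513e-05
  9.39731179e-01 -1.92956645e+00] [[-0.9991 -0.0421  0.0054]
 [-0.0421  0.9991 -0.0017]
 [-0.0053 -0.0019 -1.    ]] [-0.6430072  -0.20116029 -0.90576557] 0.22409571500385567
```

View pics/w6.png

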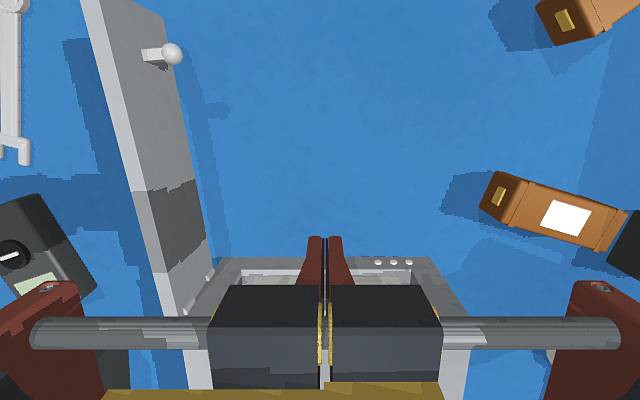

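View pics/s6c.png

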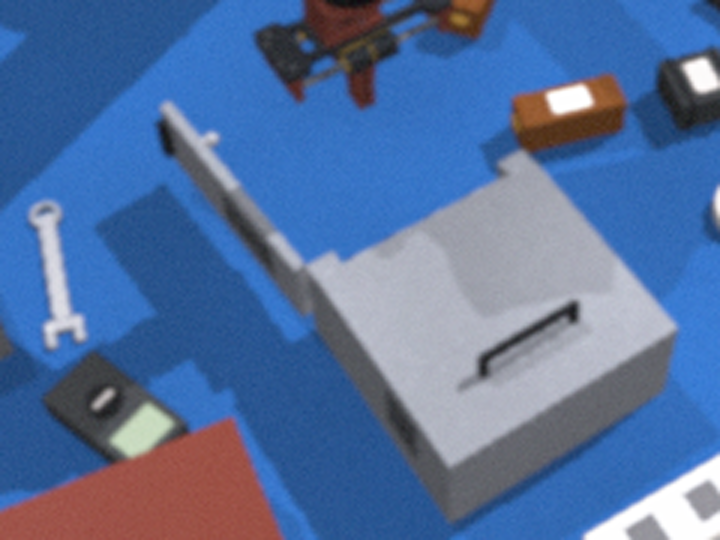

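The tray is inside the opening (front plate just behind the frame, rows 265–280) and the door is clear at left. I'll turn the tool and cross over to the outer side of the door.

>>> carry_out --rows '[[[0,0,0],[0,0,0.1167],1],[[0,0,0],[0,0,0.1167],1],[[0,0,0],[0,0,0.1167],1],[[0,0,0],[0,0,0.1167],1],[[0,0,0],[0,0,0.1167],1],[[0,0,0],[0,0,0.1167],1],[[0,0,0],[0,0,0.1167],1],[[0,0,0],[0,0,0.1167],1],[[0,0,0],[0,0,0.1167],1],[[0,0,0],[0,0,0.1167],1],[[0,0,0],[0,0,0.1167],1],[[0,0,0],[0,0,0.1167],1]]'

```text
t: 13.38
ee_pos: [524.5, -159.3, 177.6]
orientation: [-1.978, -2.436, 0.002]
ft_force: [-0.6, 0.5, -0.1]
width: 0.4
```

>>> carry_out --rows '[[[0,0,0],[0,0,0.117],1],[[-0.016,-0.0085,0],[0,0,0],1],[[-0.032,-0.017,0],[0,0,0],1],[[-0.032,-0.017,0],[0,0,0],1],[[-0.032,-0.017,0],[0,0,0],1],[[-0.032,-0.017,0],[0,0,0],1],[[-0.032,-0.017,0],[0,0,0],1],[[-0.015,-0.0085,0],[0,0,0],1],[[0,0,0],[0,0,0],1],[[0,0,0],[0,0,0],1]]'

```text
t: 14.22
ee_pos: [441.1, -359.5, 177.9]
orientation: [-2.113, -2.32, -0.0]
ft_force: [1.0, 0.3, 0.1]
width: 0.5
```

```bash
python3 - <<'E'
from h import *
o=readout.get_obs(); print(o['t'],o['ee_pos'],o['qpos'],R.from_rotvec(o['orientation']).as_matrix().round(4),o['ft_force'],o['width'])
np.save('o7.npy',np.r_[o['ee_pos'],o['orientation']])
im,_=snap('wrist','w7'); im,_=snap('scene','s7')
cv2.imwrite('pics/s7c.png',cv2.resize(im[130:330,160:400],None,fx=3,fy=3,interpolation=cv2.INTER_CUBIC))
E
```

```text
14.2167 [ 441.07190661 -359.45459328  177.87938828] [-7.04856999e-01  3.99507695e-01  1.78790734e+00  3.29423082e-04
  9.57224902e-01 -7.98359394e-01] [[-0.0932  0.9956 -0.0021]
 [ 0.9956  0.0932  0.0022]
 [ 0.0024 -0.0019 -1.    ]] [0.98649172 0.26463138 0.1208112 ] 0.45867124454887725
```

View pics/w7.png

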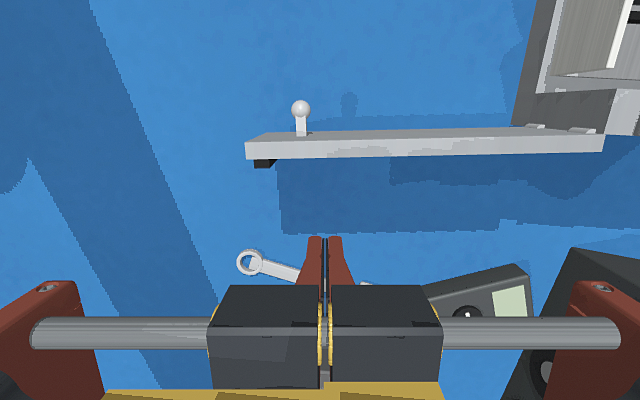

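View pics/s7c.png

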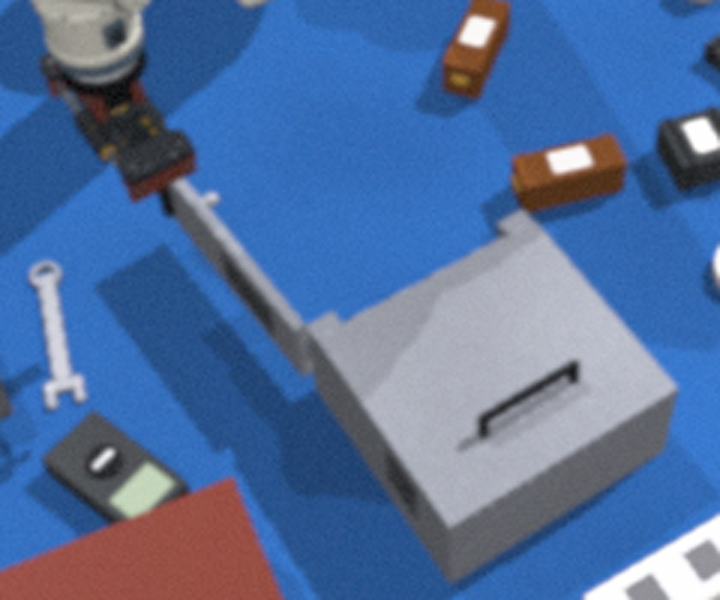

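The door's top face runs from (246,142) to (603,135). The fingers are on its outer side at (323,245), and the stud at (300,108) is on the inner face.

```bash
python3 - <<'E'
from h import *
s=np.load('o7.npy'); o=dict(ee_pos=s[:3],orientation=s[3:]); c=cam('wrist',o)
P=ray(c,[[246,141],[603,134.5],[246,158.5],[603,152]],118);print(P.round(1))
d=P[0]-P[1]; print(np.linalg.norm(d))
for a,b in((0,1),(2,3)):
  d=P[a]-P[b];print((np.degrees(np.arctan2(d[1],d[0]))%360))
H=np.array([626.6,-280.5])
for dp in(1.55,1.6,1.65):
  a=np.radians(92.45)+dp;u=np.array([np.cos(a),np.sin(a)]);n=np.array([u[1],-u[0]]) # outward
  n=-np.array([np.cos(np.radians(2.45)+dp),np.sin(np.radians(2.45)+dp)])
  w=o['ee_pos'][:2]-H; print(dp,'radial',w@u,'outward',w@n, 'contact gap',w@n-22)
E
```

```text
[[ 381.9 -308.3  118. ]
 [ 628.  -281.1  118. ]
 [ 382.1 -320.5  118. ]
 [ 632.2 -292.9  118. ]]
247.61886891979094
186.29553245941347
186.3170452627556
1.55 radial 187.21738142858484 outward 74.86089319354107 contact gap 52.860893193541074
1.6 radial 190.724893704937 outward 65.4103673736165 contact gap 43.410367373616495
1.65 radial 193.7556930746313 outward 55.796349700318736 contact gap 33.796349700318736
```

>>> carry_out --rows '[[[0,0,0.025],[0,0,-0.016],1],[[0,0,0.035],[0,0,0],1],[[0,0,0.035],[0,0,0],1],[[0,0,0.023],[0,0,0],1],[[0.012,0,0],[0,0,0],1],[[0.012,0,0],[0,0,0],1],[[0.004,0,0],[0,0,0],1],[[0.003,0,0],[0,0,0],1],[[0.003,0,0],[0,0,0],1],[[0.0,0,0],[0,0,0],1]]'

```text
t: 15.15
ee_pos: [439.2, -325.6, 63.2]
orientation: [2.091, 2.341, 0.0]
ft_force: [-0.3, -0.0, 0.7]
width: 0.6
```

>>> carry_out --rows '[[[0.0038,-0.0004,0],[0,0,0.02],1],[[0.0057,-0.0006,0],[0,0,0.03],1],[[0.0095,-0.0009,0],[0,0,0.05],1],[[0.0152,-0.0012,0],[0,0,0.08],1],[[0.0152,-0.0012,0],[0,0,0.08],1],[[0.0152,-0.0012,0],[0,0,0.08],1],[[0.0152,-0.0012,0],[0,0,0.08],1],[[0.0095,-0.0009,0],[0,0,0.05],1],[[0.0057,-0.0006,0],[0,0,0.03],1],[[0,0,0],[0,0,0],1]]'

```text
t: 15.98
ee_pos: [440.4, -230.6, 62.1]
orientation: [2.609, 1.749, 0.0]
ft_force: [-0.5, 0.6, -0.6]
width: 0.2
```

```bash
cat >> h.py <<'E'
def doorfit(o,H=np.array([626.6,-280.5])):
    Rm=R.from_rotvec(o['orientation']).as_matrix(); th=np.arctan2(Rm[1,1],Rm[0,1])
    phi=th+np.radians(87.55); a=np.radians(92.45)+phi
    u=np.array([np.cos(a),np.sin(a)]); n=-np.array([np.cos(a-np.pi/2),np.sin(a-np.pi/2)])
    w=o['ee_pos'][:2]-H
    print('tool phi',phi.round(3),'radial',(w@u).round(1),'outward',(w@n).round(1), 'door phi if touching',(phi+np.arctan2(22-w@n,w@u)).round(3))
E
python3 - <<'E'
from h import *
o=readout.get_obs(); print(o['t'],o['ee_pos'],o['ft_force'],o['qpos'].round(2)); doorfit(o)
im,_=snap('scene','s8')
cv2.imwrite('pics/s8c.png',cv2.resize(im[130:330,160:400],None,fx=3,fy=3,interpolation=cv2.INTER_CUBIC))
E
```

```text
15.9833 [ 440.40671315 -230.64158142   62.07047316] [-0.45977238  0.58664922 -0.61992881] [-0.51  0.5   2.    0.    0.64 -0.12]
tool phi 1.138 radial 191.2 outward 24.6 door phi if touching 1.125
```

View pics/s8c.png

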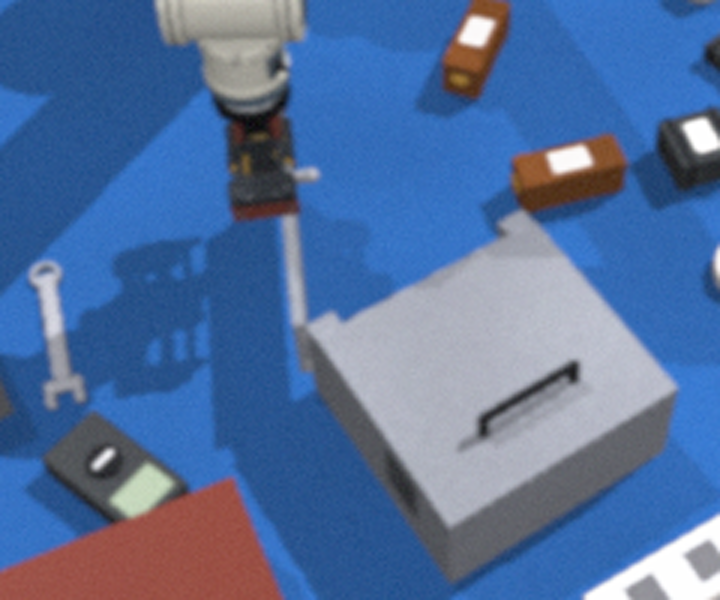

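The door is swinging with the fingers (about 1.13 rad now). Continuing.

>>> carry_out --rows '[[[0.0057,-0.0006,0],[0,0,0.03],1],[[0.0095,-0.0009,0],[0,0,0.05],1],[[0.0152,-0.0012,0],[0,0,0.08],1],[[0.0152,-0.0012,0],[0,0,0.08],1],[[0.0152,-0.0012,0],[0,0,0.08],1],[[0.0152,-0.0012,0],[0,0,0.08],1],[[0.0152,-0.0012,0],[0,0,0.08],1],[[0.0152,-0.0012,0],[0,0,0.08],1],[[0.0152,-0.0012,0],[0,0,0.08],1],[[0.0095,-0.0009,0],[0,0,0.05],1],[[0.0057,-0.0006,0],[0,0,0.03],1],[[0,0,0],[0,0,0],1]]'

```text
t: 17.03
ee_pos: [520.6, -122.9, 61.9]
orientation: [3.057, 0.719, 0.002]
ft_force: [0.2, -1.0, 0.1]
width: 0.5
```

```bash
python3 - <<'E'
from h import *
o=readout.get_obs(); print(o['t'],o['ee_pos'],o['ft_force'],o['qpos'].round(2)); doorfit(o)
im,_=snap('scene','s9')
cv2.imwrite('pics/s9c.png',cv2.resize(im[130:330,160:400],None,fx=3,fy=3,interpolation=cv2.INTER_CUBIC))
E
```

```text
17.0333 [ 520.58449844 -122.87265361   61.94620665] [ 0.1611275  -1.01352065  0.10226326] [-0.25  0.54  1.92  0.    0.68  0.85]
tool phi 0.419 radial 188.4 outward 24.6 door phi if touching 0.406
```

View pics/s9c.png

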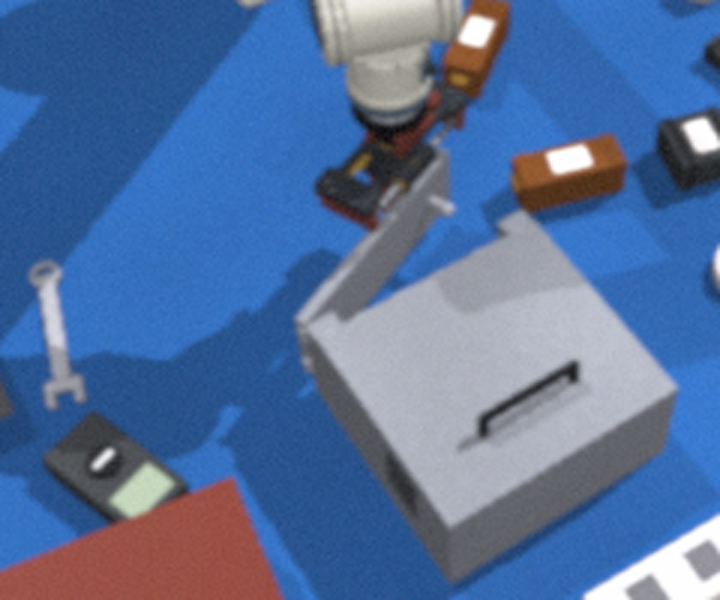

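>>> carry_out --rows '[[[0.0057,-0.0006,0],[0,0,0.03],1],[[0.0095,-0.0009,0],[0,0,0.05],1],[[0.0095,-0.0009,0],[0,0,0.05],1],[[0.0095,-0.0009,0],[0,0,0.05],1],[[0.0076,-0.0006,0],[0,0,0.04],1],[[0.0057,-0.0006,0],[0,0,0.03],1],[[0.0057,-0.0006,0],[0,0,0.03],1],[[0.0038,-0.0004,0],[0,0,0.02],1],[[0,0,0],[0,0,0],1]]'

```text
t: 17.83
ee_pos: [571.6, -99.5, 61.8]
orientation: [3.131, 0.254, 0.001]
ft_force: [-0.3, -0.3, 0.3]
width: 0.4
```

```bash
python3 - <<'E'
from h import *
o=readout.get_obs(); print(o['t'],o['ee_pos'],o['ft_force'],o['qpos'].round(2)); doorfit(o)
im,_=snap('scene','s10')
cv2.imwrite('pics/s10c.png',cv2.resize(im[130:330,160:400],None,fx=3,fy=3,interpolation=cv2.INTER_CUBIC))
E
```

```text
17.8333 [571.55712832 -99.48810996  61.76954732] [-0.27657105 -0.29714849  0.26268217] [-0.19  0.58  1.82  0.    0.74  1.22]
tool phi 0.119 radial 187.5 outward 25.1 door phi if touching 0.103
```

View pics/s10c.png

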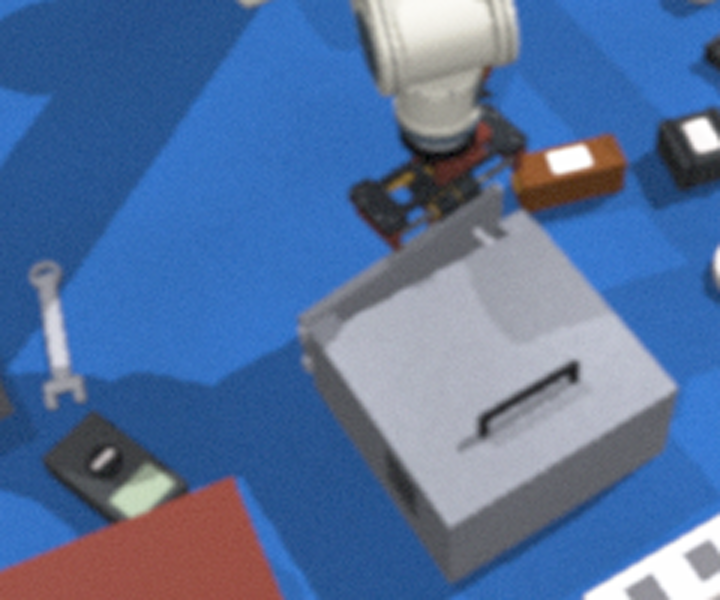

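>>> carry_out --rows '[[[0.0038,-0.0004,0],[0,0,0.02],1],[[0.0038,-0.0004,0],[0,0,0.02],1],[[0.0038,-0.0004,0],[0,0,0.02],1]]'

```text
t: 18.13
ee_pos: [580.3, -96.5, 61.5]
orientation: [-3.137, -0.159, 0.007]
ft_force: [-12.6, -4.7, 7.5]
width: 0.3
```

>>> carry_out --rows '[[[0.0038,-0.0004,0],[0,0,0.02],1],[[0.0038,-0.0004,0],[0,0,0.02],1]]'

```text
t: 18.3
ee_pos: [587.1, -94.8, 61.4]
orientation: [-3.14, -0.096, 0.009]
ft_force: [-6.5, -0.8, 3.7]
width: -0.1
```

```bash
python3 - <<'E'
from h import *
o=readout.get_obs(); print(o['t'],o['ee_pos'],o['ft_force'],o['qpos'].round(2)); doorfit(o)
E
```

```text
18.3 [587.07612524 -94.83005997  61.3821621 ] [-6.54287682 -0.80581381  3.73556901] [-0.18  0.6   1.78 -0.    0.76  1.33]
tool phi 0.018 radial 187.7 outward 28.2 door phi if touching -0.015
```

The force is passing the crest of the catch. I'll push the remaining millimetres slowly.

>>> carry_out --rows '[[[0.003,0,0],[0,0,0.01],1],[[0.003,0,0],[0,0,0.008],1],[[0.002,0,0],[0,0,0],1]]'

```text
t: 18.55
ee_pos: [596.5, -94.3, 61.5]
orientation: [-3.141, -0.069, 0.005]
ft_force: [-13.4, -1.6, 9.7]
width: 0.3
```

>>> carry_out --rows '[[[0.002,0,0],[0,0,0],1],[[0.001,0,0],[0,0,0],1],[[0,0,0],[0,0,0],1]]'

```text
t: 18.8
ee_pos: [596.3, -94.2, 61.3]
orientation: [-3.14, -0.07, 0.015]
ft_force: [-16.9, -2.4, 11.5]
width: 0.4
```

```bash
python3 - <<'E'
from h import *
o=readout.get_obs(); print(o['t'],o['ee_pos'],o['ft_force'],o['qpos'].round(2)); doorfit(o)
E
```

```text
18.8 [596.31471175 -94.17263502  61.29424831] [-16.93633519  -2.35670309  11.47293553] [-0.18  0.61  1.76 -0.    0.78  1.35]
tool phi 0.002 radial 187.5 outward 22.0 door phi if touching 0.002
```

The tool has stopped at outward 22.0 mm, so the door is flush and shut. I'll back off and verify.

>>> carry_out --rows '[[[-0.005,0,0],[0,0,0],1],[[-0.01,0,0],[0,0,0],1],[[-0.025,0,0],[0,0,0],1],[[-0.035,0,0],[0,0,0],1],[[-0.02,0,-0.02],[0,0,0],1],[[0,0,-0.035],[0,0,0],1],[[0,0,-0.035],[0,0,0],1],[[0,0,-0.035],[0,0,0],1],[[0,0,-0.035],[0,0,0],1],[[0,0,-0.03],[0,0,0],1],[[0,0,0],[0,0,0],1],[[0,0,0],[0,0,0],1]]'

```text
t: 19.8
ee_pos: [507.0, -98.6, 253.5]
orientation: [3.14, 0.07, 0.008]
ft_force: [-0.6, -0.6, -0.4]
width: 0.6
```

```bash
python3 - <<'E'
from h import *
o=readout.get_obs(); print(o['t'],o['ee_pos'],o['ft_force'])
im,_=snap('scene','s11')
cv2.imwrite('pics/s11c.png',cv2.resize(im[130:330,160:400],None,fx=3,fy=3,interpolation=cv2.INTER_CUBIC))
im,_=snap('top','top11')
im,_=snap('wrist','w11')
E
```

```text
19.8 [506.95983651 -98.58188819 253.52711376] [-0.59583299 -0.61066315 -0.36563695]
```

View pics/s11c.png

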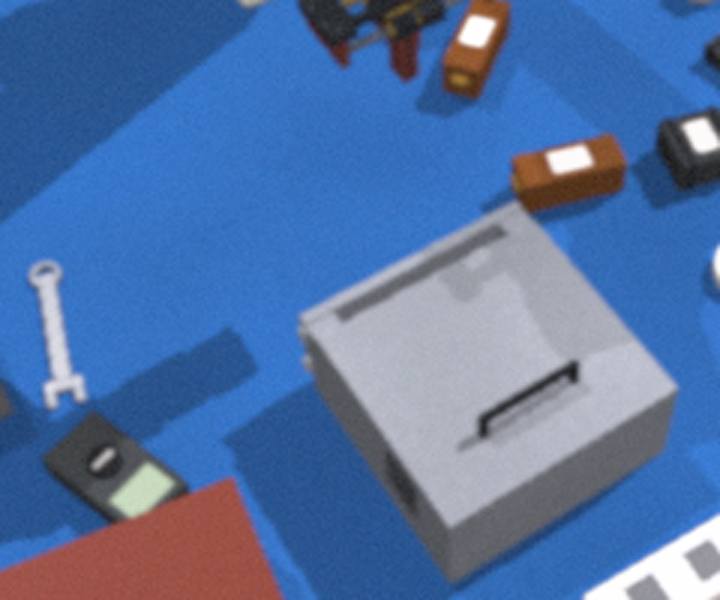

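View pics/w11.png

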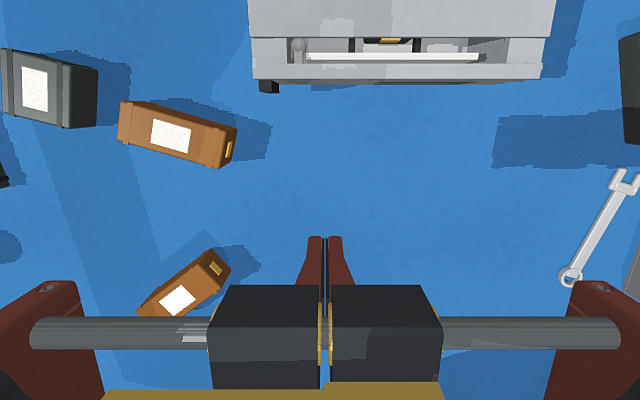

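View pics/top11.png

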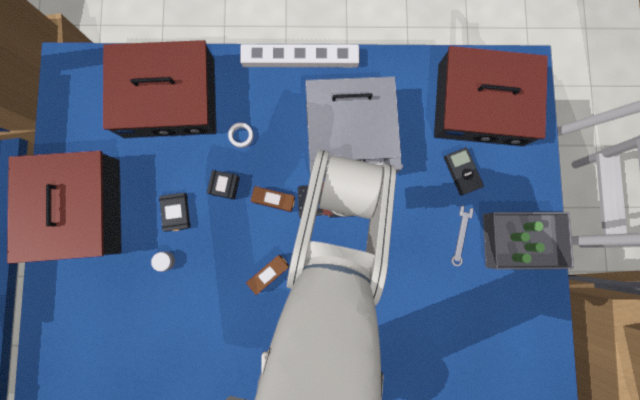

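```bash
python3 - <<'E'
import cv2
im=cv2.imread('pics/w11.png')
cv2.imwrite('pics/w11c.png',cv2.resize(im[0:110,230:570],None,fx=2.35,fy=4,interpolation=cv2.INTER_CUBIC))
E
```

```text
(no output)
```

View pics/w11c.png

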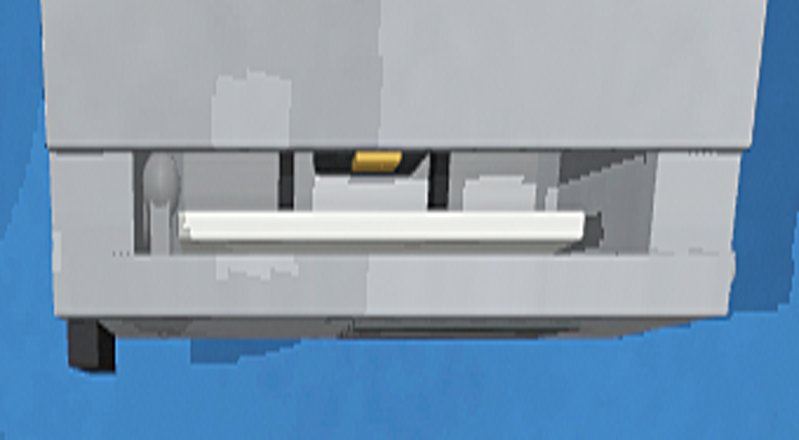

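```bash
python3 - <<'E'
from h import *
o=readout.get_obs();print(o['t']); c=cam('wrist',o)
f=lambda p:np.array(p)/[2.35,4]+[230,0]-[.3,.4]
x=np.array([.9991,.0427]);O=np.array([621.3,-155.6])
for n,p,z in(('plate outer',[[183,240],[583,240]],95),('door inner',[[135,254],[655,254]],118),('door outer',[[60,317],[725,316]],118)):
  P=ray(c,f(p),z); print(n,P.round(1).tolist(),((P[:,:2]-O)@x).round(1))
snap('scene','s12')
E
```

```text
19.95
plate outer [[625.2, -77.4, 95.0], [632.0, -234.9, 95.0]] [7.3 7.3]
door inner [[618.9, -61.2, 118.0], [627.1, -251.7, 118.0]] [1.6 1.7]
door outer [[605.0, -33.5, 118.0], [615.8, -280.3, 118.0]] [-11.  -10.8]
```

The tray plate sits 5.7 mm behind the door's inner face (6 expected), and the door is parallel to the front plane. I'll wait a moment, confirm it stays, and hand in.

>>> carry_out --rows '[[[0,0,0],[0,0,0],1],[[0,0,0],[0,0,0],1],[[0,0,0],[0,0,0],1],[[0,0,0],[0,0,0],1],[[0,0,0],[0,0,0],1],[[0,0,0],[0,0,0],1]]'

```text
t: 20.5
ee_pos: [505.8, -98.3, 251.6]
orientation: [-3.141, -0.07, 0.0]
ft_force: [0.0, 0.3, 0.0]
width: 0.6
```

```bash
python3 - <<'E'
from h import *
from workcell import close_job
im,_=snap('wrist','w12'); a=cv2.imread('pics/w11.png')
print('diff',np.abs(im[:110,230:570].astype(int)-a[:110,230:570]).mean())
print(close_job())
E
```

```text
diff 6.833992869875223
the job is handed in; nothing more can be done
None
```

View pics/w12.png

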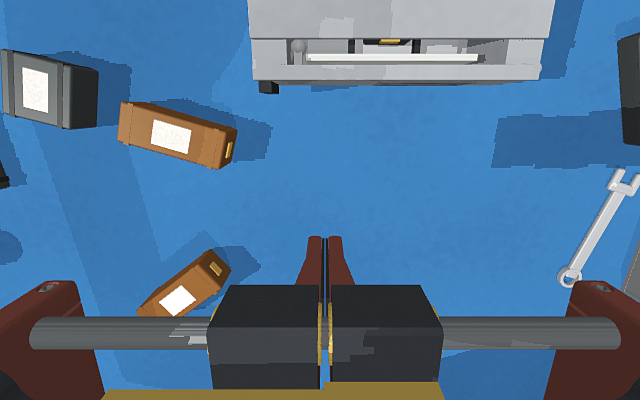

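I loaded the long dark pack, slid the tray home and shut the door. The job was handed in at about 20.5 s, and `close_job` gave no verdict.

- **Pack:** I laid it flat between the tray's side guides. The wrist picture after release showed it there, clear of the front plate.
- **Tray:** I pushed it to its stop after about 150 mm of travel; the push force peaked at about 35 N. With the door shut, the plate measured 5.7 mm behind the door's inner face, where 6 mm is expected.
- **Door:** I swung it at about 1 rad/s or less and eased it through the catch with pushes of about 0.25 rad/s. The force peaked at about 13 N, dropped, then rose again as the door came flush. It measured parallel to the front plane, and looked closed in two pictures 0.7 s apart with the arm clear.
- **Other things:** The other packs, the brown look-alikes and the loose items appear unmoved in the last top and wrist views.

One check was inconclusive. The pixel difference between those last two pictures was not near zero (mean 6.8). I put this down to the arm settling about 2 mm between them, since the later picture shows the door in the same closed position.

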